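# Centre the rocks glass on the floating pan of the bar scale

## Task

The rocks glass stands askew on the bar scale, hanging over the edge of the small round pan. Gently slide it, without lifting or tipping it, until it stands centred on the pan with no part of it overhanging the edge, and let go; mind that the pan gives sideways under a push and springs back when you let go. Leave the jigger, the bitters bottle and the muddler where they are.

Things in the scene. Friction and masses are not known exactly. Their poses are not given: they have to be found in the camera images.
- scale: bar scale, fixed to the worktop: square black housing 150 x 150 mm with an aluminium top plate 34 mm up, small readout and two round keys along its front edge. Origin: centre of its underside; x points from front edge to back, y to its left, z up. Above it, on a soft rubber mount, a flat round steel weighing pan without rim: 104 mm in diameter, underside 46 mm, top 52 mm above the worktop.
- pan_rest (a point): centre of the pan's top at rest; fixed to the housing (the moving pan is not reported). The pan gives 1 mm per 0.35 N sideways, to stops 18 mm out along scale x and y, and springs back with its load; it does not tilt or sink. A pushed glass carries it along and slips on it only once the spring beats the friction, about 4 to 16 mm out (unknown weight, friction).
- glass: clear round tumbler (rocks glass) with a fixed block of ice and a cherry inside, about 0.45 kg (varies), 92 mm in diameter (87 mm at the foot, below 20 mm), 97 mm high, wall about 8 mm; stands upright on the scale's pan. Origin: centre of its underside; z up its axis. At the start its axis is 14 to 25 mm off the pan's centre, towards the scale's +y side.
- jigger: copper double-cone measure, 43 mm across, 84 mm high, standing to the right of the scale. Origin: centre of its underside. Leave alone.
- bitters: small amber bitters bottle with a black cap, 43 mm across, 142 mm high, standing beyond the jigger to the right of the scale. Origin: centre of its underside. Leave alone.
- muddler: turned dark wood stick, 210 mm long (along its y), 38 mm thick, lying flat to the left of the scale. Origin: centre of its underside. Leave alone.
Mind the look-alikes: they are no part of the job. Leave any purple look-alike of the glass alone.

How it is judged:
By the outcome, as a careful person would: the job done as asked, in the order asked, and still so for the second after the job is handed in, with the robot touching nothing.
It also fails if it takes over 72 s, if anything falls off the work surface, if the arm or the gripper's body presses on something with over 40 N, if the wrist force passes 120 N, or if a joint passes its speed limit or range.

## Robot

A 6-joint arm with a two-finger parallel gripper is mounted at the origin on a cart in front of the work surface, level with it; the furniture and walls round the work are solid. World frame = base frame: x ahead of the robot, y to its left, z up, the work surface at z = 0. Lengths are in m, angles in rad, forces in N, time in s.
With the tool pointing down it reaches from about 0.3 to 0.85 m from the base axis. Payload 4.2 kg.
Tool frame: the origin (TCP) lies midway between the tips of the shut fingers; the grasp point (between the pads) lies env.hold_point_z behind it (env.hold_point_z is the distance from the TCP to the grasp point, in m); z points along the fingers, y is the line along which they close (so a half turn about z gives the same grasp; the last joint's range is limited). The gripper opens to 91 mm and grips with 3 to 60 N. Pads are 32 mm wide; open, the fingers measure 118 mm over their backs; the gripper's body (76 mm by 178 mm) begins 60 mm behind the grasp point.
Start: joints at [1.297, 0.32, 1.565, -0, 1.257, -0.02], TCP at [0.144, 0.557, 0.214] pointing down, gripper open.
Joint ranges: [-3.11, 3.11], [-0.84, 2.01], [0.21, 2.61], [-1.34, 4.49], [0.05, 2.63], [-2.56, 2.56]. Speed limits (rad/s): [2.57, 2.57, 3.14, 3.14, 3.14, 3.14].

## Interface

Orientations are given as [roll, pitch, yaw] about the fixed x, y, z axes, in that order (R = Rz(yaw) Ry(pitch) Rx(roll)).
In Python, from bench import env gives the robot as it stands.
- The arm moves only by the tool step_arm, never from a script. Its argument "moves" is a list of rows, each an object of numbers: "dx", "dy", "dz": the shift along the tool's x, y, z in cm; "rx", "ry", "rz": the turn, a rotation vector about the tool's x, y, z in degrees. In form: [{"dx": .., "dy": .., "dz": .., "rx": .., "ry": .., "rz": ..}, ...]. A call has 1 to 12 rows; each row is the pose to reach, as a shift and turn from the pose commanded when the call began, along the tool's axes at that moment; what a row does not reach only later rows make up. A row lasts 1/10 s, in which the tool goes at most 50 mm and 8.59 degrees, less where a joint would pass 70% of its speed; a pose out of reach is approached as far as the arm can. A call with a gripper value outside its range is refused whole. "fingers" is the closure, from 0 (fully open) to 1 (shut), set as the call begins (left out, the last holds). The fingers move at their own pace and stop on an object; "grip_force" is the grip in N (left out, the last holds). Time passes only in rows, so rows that repeat a pose let the fingers close. It gives the time, the measured TCP pose, the force, the opening and the grip force at its end, in the units of the state.
- env.state(): the state, without advancing time (a new reading comes with each control period).
- env.capture(name): name is "side" or "top"; returns the picture (420x560x3 uint8, red, green, blue); there is no depth.
- env.camera_info(name): a dict with "intrinsics" (3x3 intrinsics, pixels), "eye" and "orientation" of the camera in the world. Camera axes: x right, y down, z forward; pixel columns grow to the right and rows downward; lengths in m; the calibration is good to about 2 mm. A picture is of the moment at which its call begins. camera_info takes no time and is no camera call.
- env.hand_in(): hands the job in; it is judged then, once.
The state is a dict: "time": time; "joint_pos": joint angles; "qvel": joint speeds; "joint_torque": joint torques, N m; "eef_pos": TCP position; "ee_rot": TCP orientation; "force": force on the tool from outside, world axes, zero at the start; "moment": the same for the moment, N m; "grip_width": opening from 0.0 (shut) to 1.0 (fully open); "grip_force": force on a finger pad.
Only numpy, scipy, OpenCV 4.12 (cv2) and the standard library are available. Lean on these libraries where they do the work, as an engineer would, in place of code of your own. Each camera call takes 0.05 s, during which the arm holds its last target. There are 200 camera calls.

## Working session

There is one attempt and no reset: what is moved stays moved. The work goes in short steps, Python scripts to look and compute and a tool call to move; the robot and the scene stay as the last step left them, time stands still between calls to the robot, and variables do not carry over. Pictures are saved under pics/ and viewed, at most 10 in all, crops included, and the job is handed in when it is done.

Besides the shell and the picture viewer there is one more tool, called after "Emit:" by a JSON object that holds its "api" and its "payload". step_arm: Moves the arm, as the interface text tells. Its arguments: {"type":"object","properties":{"moves":{"type":"array"},"fingers":{"type":"number"},"grip_force":{"type":"number"}},"required":["moves"]}

```bash
mkdir -p pics; cat > h.py <<'E'
import numpy as np,cv2
from bench import env
def snap(n,f):
    cv2.imwrite(f'pics/{f}.png',env.capture(n)[:,:,::-1])
def cam(n):
    c=env.camera_info(n);return np.array(c['intrinsics']),np.array(c['eye']),c['orientation']
E
python3 - <<'E'
from h import *
for n in('side','top'):
    snap(n,n+'0');print(env.camera_info(n))
print(env.state(),env.hold_point_z)
E
```

```text
{'intrinsics': array([[433.34914713,   0.        , 275.01407185],
       [  0.        , 433.34914713, 209.44478961],
       [  0.        ,   0.        ,   1.        ]]), 'eye': array([ 0.36840561, -0.83654948,  0.85598223]), 'orientation': array([-2.32646364,  0.00578689, -0.17599475])}
{'intrinsics': array([[450.09054579,   0.        , 282.9982626 ],
       [  0.        , 450.09054579, 207.57461753],
       [  0.        ,   0.        ,   1.        ]]), 'eye': array([ 0.43412555, -0.0194514 ,  1.27322149]), 'orientation': array([-3.07710299,  0.02494281, -1.59868407])}
{'time': 0.1, 'joint_pos': array([ 1.29699906e+00,  3.20256304e-01,  1.56554873e+00, -1.80934072e-05,
        1.25738866e+00, -2.00254000e-02]), 'qvel': array([-0.00032414, -0.00025592, -0.0034148 ,  0.00103846, -0.00148076,
        0.0003852 ]), 'joint_torque': array([-2.23586558e-04, -4.13331091e+01, -2.32509112e+01,  7.28933886e-02,
        4.21515189e-02, -5.53008886e-05]), 'eef_pos': array([0.14425641, 0.55615108, 0.2131913 ]), 'ee_rot': array([-3.13999160e+00, -1.48595435e-05,  2.88782637e+00]), 'force': array([-0.20237403, -0.22974427,  0.65465005]), 'moment': array([ 0.01346827,  0.00631421, -0.02156132]), 'grip_force': 0.0, 'grip_width': 0.9968080021409611} 0.0188
```

View pics/side0.png

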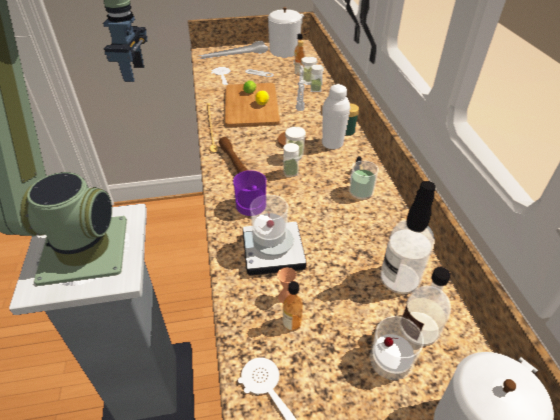

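View pics/top0.png

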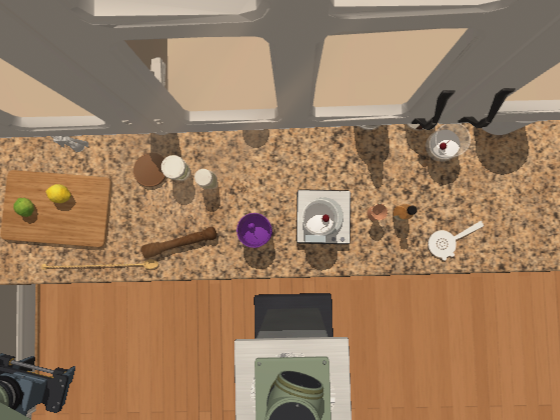

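Top view: scale at about (323,217), glass on it, purple look-alike at (255,230), jigger at (379,212), bitters at (405,211). I'll enlarge the scale region in both views.

```bash
python3 - <<'E'
from h import *
a=cv2.imread('pics/top0.png')[175:255,280:360]; b=cv2.imread('pics/side0.png')[190:280,230:320]
a=cv2.resize(a,(400,400),interpolation=cv2.INTER_CUBIC);b=cv2.resize(b,(400,400),interpolation=cv2.INTER_CUBIC)
cv2.imwrite('pics/crop0.png',np.hstack([a,b]))
E
```

```text
(no output)
```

View pics/crop0.png

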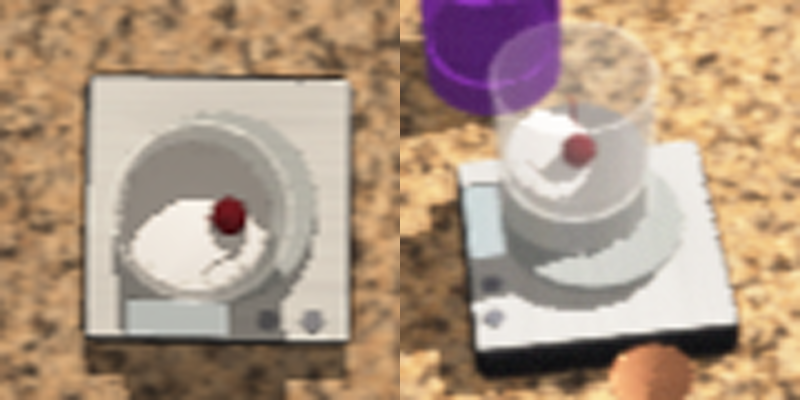

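```bash
cat >> h.py <<'E'
from scipy.spatial.transform import Rotation as R
def back(n,u,v,z):
    K,e,o=cam(n);d=R.from_euler('xyz',o).as_matrix()@np.linalg.solve(K,[u,v,1]);return e+d*(z-e[2])/d[2]
def proj(n,P):
    K,e,o=cam(n);q=(np.atleast_2d(P)-e)@R.from_euler('xyz',o).as_matrix()@K.T;return q[:,:2]/q[:,2:]
def circ(c,z,r):
    t=np.linspace(0,2*np.pi,90);return np.c_[c[0]+r*np.cos(t),c[1]+r*np.sin(t),0*t+z]
def over(src,out,sq,yaw,gl,s=8):
    "crop pair with overlays: housing top, pan rest, glass foot and rim"
    ims=[]
    for n,(x,y) in (('top',(288,185)),('side',(235,188))):
        w=74
        im=cv2.resize(cv2.imread(f'pics/{n}{src}.png')[y:y+w,x:x+w],(400,400),interpolation=cv2.INTER_CUBIC);f=400/w
        c,s_=np.cos(yaw),np.sin(yaw);h=.075
        S=[[sq[0]+c*a-s_*b,sq[1]+s_*a+c*b,.034] for a,b in((h,h),(h,-h),(-h,-h),(-h,h),(h,h))]
        for P,col in((S,(0,0,255)),(circ(sq,.052,.052),(0,200,0)),(circ(gl,.052,.0435),(255,0,0)),(circ(gl,.149,.046),(255,0,255))):
            p=(proj(n,P)-[x,y]+.5)*f
            cv2.polylines(im,[np.round(p).astype(int)],False,col,1)
        ims.append(im)
    cv2.imwrite(f'pics/{out}.png',np.hstack(ims))
E
python3 - <<'E'
from h import *
p=lambda a,b,z:back('top',280+a/5-.5,175+b/5-.5,z)
C=[p(*q,.034) for q in((90,78),(351,79),(350,338),(87,337))]
print(np.round(C,4));sc=np.mean(C,0)
v=C[0]+C[1]-C[2]-C[3];yaw=np.arctan2(v[1],v[0]);print(sc,yaw)
g=p(201,211,.149);print(g)
for q in((379,212),(405,211)):print(back('top',*q,.08))
print(back('top',255,230,.09))
over(0,'ov0',sc,yaw,g)
E
```

```text
[[ 0.5622 -0.0322  0.034 ]
 [ 0.5573 -0.1759  0.034 ]
 [ 0.415  -0.1701  0.034 ]
 [ 0.4195 -0.0263  0.034 ]]
[ 0.48851017 -0.10113442  0.034     ] -0.04136164367827151
[ 0.48199124 -0.08437811  0.149     ]
[ 0.49281465 -0.24508957  0.08      ]
[ 0.49345839 -0.31342221  0.08      ]
[0.45443133 0.08322133 0.09      ]
```

View pics/ov0.png

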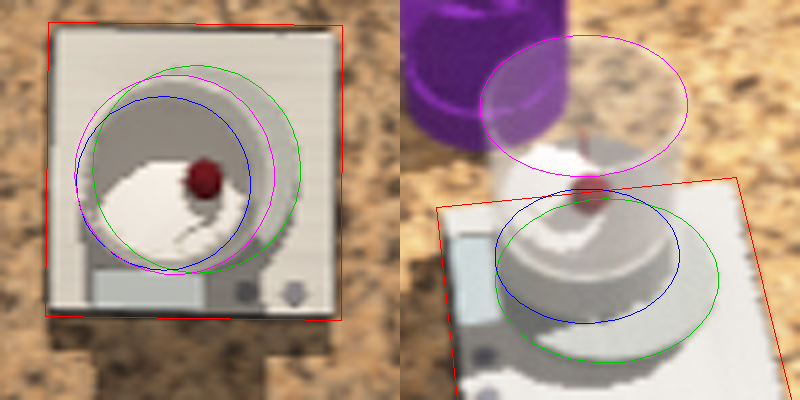

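The overlay fits the pan: its centre is at about (0.4885, -0.101) and the glass at about (0.482, -0.084), so the glass is about 18 mm off. I'll push it with the half-open fingers as a cradle, tool tilted 25° so the tips lead and touch low on the glass.

```bash
cat >> h.py <<'E'
P=np.array([.4885,-.1011]);U=np.array([.363,-.932]);U/=np.linalg.norm(U)
def go(d,z,tilt=25,side=0):
    "tool-frame shift (cm) and rotvec (deg) to TCP at d behind pan centre on the push line"
    s=env.state();R0=R.from_euler('xyz',s['ee_rot'])
    u=np.r_[U,0];t=np.radians(tilt);zt=np.sin(t)*u-np.cos(t)*np.array([0,0,1.]);n=np.cross([0,0,1.],u)
    xt=-(np.cos(t)*u+np.sin(t)*np.array([0,0,1.]));yt=np.cross(zt,xt)
    Rt=R.from_matrix(np.c_[xt,yt,zt])
    tgt=np.r_[P-U*d,z]+n*side
    print('t',s['time'],'pos',np.round(s['eef_pos'],4),'F',np.round(s['force'],2),'grip',round(s['grip_width'],3))
    print('shift cm',np.round(R0.inv().apply(tgt-s['eef_pos'])*100,2),'turn',np.round((R0.inv()*Rt).as_rotvec(degrees=True),2))
E
python3 -c "
from h import *
go(.095,.20)"
```

```text
t 0.1 pos [0.1443 0.5562 0.2132] F [-0.2  -0.23  0.65] grip 0.997
shift cm [-44.26 -47.27   1.39] turn [ 11.73 -23.05  53.31]
```

Emit:
{"api": "step_arm", "payload": {"moves": [{"dx": -11,"dy": -12,"dz": 0,"rx": 3,"ry": -5.8,"rz": 13.3},{"dx": -11,"dy": -12,"dz": 0,"rx": 3,"ry": -5.8,"rz": 13.3},{"dx": -11,"dy": -12,"dz": 0,"rx": 3,"ry": -5.8,"rz": 13.3},{"dx": -22,"dy": -24,"dz": 0,"rx": 6,"ry": -11.5,"rz": 26.5},{"dx": -22,"dy": -24,"dz": 0,"rx": 6,"ry": -11.5,"rz": 26.5},{"dx": -22,"dy": -24,"dz": 0,"rx": 6,"ry": -11.5,"rz": 26.5},{"dx": -22,"dy": -24,"dz": 0,"rx": 6,"ry": -11.5,"rz": 26.5},{"dx": -33,"dy": -35,"dz": 0.5,"rx": 9,"ry": -17.3,"rz": 40},{"dx": -33,"dy": -35,"dz": 0.5,"rx": 9,"ry": -17.3,"rz": 40},{"dx": -33,"dy": -35,"dz": 0.5,"rx": 9,"ry": -17.3,"rz": 40},{"dx": -33,"dy": -35,"dz": 0.5,"rx": 9,"ry": -17.3,"rz": 40},{"dx": -33,"dy": -35,"dz": 0.5,"rx": 9,"ry": -17.3,"rz": 40}], "fingers": 0.45, "grip_force": 10}}

```text
time: 1.3
eef_pos: [0.3759, 0.1339, 0.2087]
ee_rot: [-3.097, 0.33, 2.187]
force: [0.4, 0.3, 1.0]
grip_width: 0.554
grip_force: 0.0
```

```bash
python3 -c "
from h import *
go(.095,.20)"
```

```text
t 1.3 pos [0.3759 0.1339 0.2087] F [0.38 0.28 1.01] grip 0.554
shift cm [-15.3   -1.81   6.24] turn [ 2.72 -5.78 13.14]
```

Emit:
{"api": "step_arm", "payload": {"moves": [{"dx": -7,"dy": -1,"dz": 3,"rx": 1.4,"ry": -2.9,"rz": 6.6},{"dx": -15.3,"dy": -1.8,"dz": 6.2,"rx": 2.7,"ry": -5.8,"rz": 13.1},{"dx": -15.3,"dy": -1.8,"dz": 6.2,"rx": 2.7,"ry": -5.8,"rz": 13.1},{"dx": -15.3,"dy": -1.8,"dz": 6.2,"rx": 2.7,"ry": -5.8,"rz": 13.1},{"dx": -15.3,"dy": -1.8,"dz": 6.2,"rx": 2.7,"ry": -5.8,"rz": 13.1},{"dx": -15.3,"dy": -1.8,"dz": 6.2,"rx": 2.7,"ry": -5.8,"rz": 13.1}]}}

```text
time: 1.9
eef_pos: [0.4543, -0.0096, 0.2005]
ee_rot: [3.141, 0.436, 1.947]
force: [0.4, -0.2, 0.7]
grip_width: 0.553
grip_force: 0.0
```

```bash
python3 -c "
from h import *
go(.095,.062)"
```

```text
t 1.9 pos [ 0.4543 -0.0096  0.2005] F [ 0.41 -0.18  0.65] grip 0.553
shift cm [ 5.61 -0.15 12.66] turn [ 0.15 -0.01  0.25]
```

Emit:
{"api": "step_arm", "payload": {"moves": [{"dx": 1.4,"dy": -0.1,"dz": 3.2},{"dx": 2.8,"dy": -0.1,"dz": 6.4},{"dx": 4.2,"dy": -0.1,"dz": 9.5},{"dx": 5,"dy": -0.15,"dz": 11.2},{"dx": 5.6,"dy": -0.15,"dz": 12.6},{"dx": 5.6,"dy": -0.15,"dz": 12.6},{"dx": 5.6,"dy": -0.15,"dz": 12.6}]}}

```text
validation failed for argument at $.mo...
```

```bash
python3 - <<'E'
from h import *
go(.078,.062)
snap('side','side1');snap('top','top1')
a=cv2.imread('pics/top1.png')[175:255,270:370]; b=cv2.imread('pics/side1.png')[170:270,210:310]
cv2.imwrite('pics/crop1.png',np.hstack([cv2.resize(x,(400,int(400*x.shape[0]/x.shape[1])),interpolation=cv2.INTER_CUBIC)[:320] for x in(a,b)]))
E
```

```text
t 1.9 pos [ 0.4543 -0.0096  0.2005] F [ 0.41 -0.18  0.65] grip 0.553
shift cm [ 4.07 -0.15 13.38] turn [ 0.15 -0.01  0.25]
```

View pics/crop1.png

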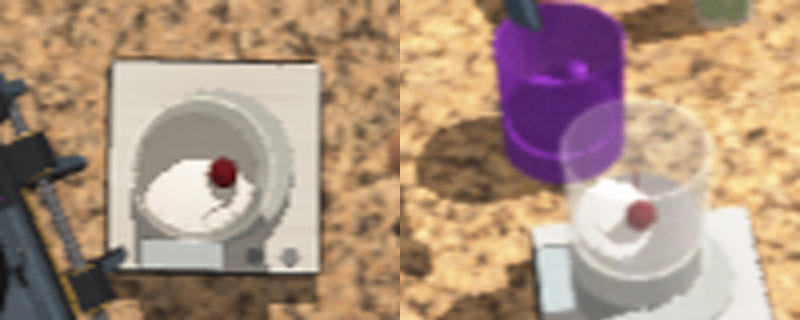

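The picture shows the open gripper to the left of the scale, with the scene unchanged. The call was refused, so I'm resending it with all the keys filled in.

Emit:
{"api": "step_arm", "payload": {"moves": [{"dx": 1.4,"dy": -0.1,"dz": 3.2,"rx": 0,"ry": 0,"rz": 0},{"dx": 2.8,"dy": -0.1,"dz": 6.4,"rx": 0,"ry": 0,"rz": 0},{"dx": 4.2,"dy": -0.1,"dz": 9.5,"rx": 0,"ry": 0,"rz": 0},{"dx": 4.6,"dy": -0.1,"dz": 11.6,"rx": 0,"ry": 0,"rz": 0},{"dx": 4.8,"dy": -0.1,"dz": 13,"rx": 0,"ry": 0,"rz": 0},{"dx": 4.8,"dy": -0.1,"dz": 13,"rx": 0,"ry": 0,"rz": 0},{"dx": 4.8,"dy": -0.1,"dz": 13,"rx": 0,"ry": 0,"rz": 0}]}}

```text
time: 2.7
eef_pos: [0.4582, -0.0211, 0.063]
ee_rot: [3.141, 0.437, 1.948]
force: [-0.5, -0.0, 0.6]
grip_width: 0.548
grip_force: 0.0
```

```bash
python3 - <<'E'
from h import *
go(.078,.062)
snap('side','side1');snap('top','top1')
a=cv2.imread('pics/top1.png')[175:255,270:370]; b=cv2.imread('pics/side1.png')[170:270,210:310]
cv2.imwrite('pics/crop2.png',np.hstack([cv2.resize(a,(400,320),interpolation=3),cv2.resize(b,(400,400),interpolation=3)[80:]]))
E
```

```text
t 2.7 pos [ 0.4582 -0.0211  0.063 ] F [-0.49 -0.02  0.6 ] grip 0.548
shift cm [-0.64 -0.08  0.41] turn [0.19 0.05 0.28]
```

View pics/crop2.png

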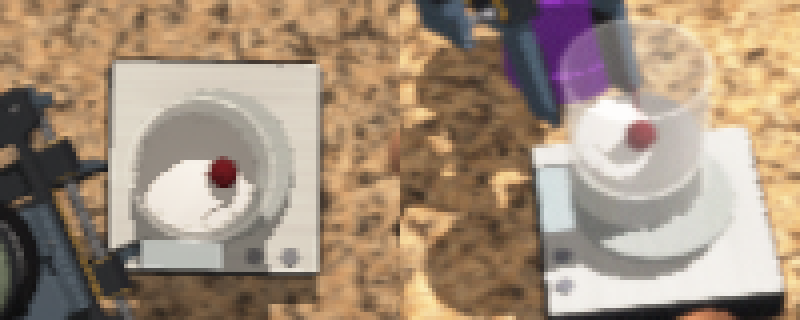

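The fingers are at the left edge of the scale with the glass untouched. I'll approach along the push line in small steps.

Emit:
{"api": "step_arm", "payload": {"moves": [{"dx": -0.3,"dy": -0.08,"dz": 0.14,"rx": 0,"ry": 0,"rz": 0},{"dx": -0.6,"dy": -0.08,"dz": 0.28,"rx": 0,"ry": 0,"rz": 0},{"dx": -0.9,"dy": -0.08,"dz": 0.42,"rx": 0,"ry": 0,"rz": 0},{"dx": -1.1,"dy": -0.08,"dz": 0.51,"rx": 0,"ry": 0,"rz": 0},{"dx": -1.2,"dy": -0.08,"dz": 0.56,"rx": 0,"ry": 0,"rz": 0},{"dx": -1.2,"dy": -0.08,"dz": 0.56,"rx": 0,"ry": 0,"rz": 0},{"dx": -1.2,"dy": -0.08,"dz": 0.56,"rx": 0,"ry": 0,"rz": 0}]}}

```text
time: 3.5
eef_pos: [0.4621, -0.0348, 0.0626]
ee_rot: [3.141, 0.437, 1.946]
force: [0.0, -0.5, 0.1]
grip_width: 0.547
grip_force: 0.0
```

Emit:
{"api": "step_arm", "payload": {"moves": [{"dx": -0.1,"dy": 0,"dz": 0.05,"rx": 0,"ry": 0,"rz": 0},{"dx": -0.2,"dy": 0,"dz": 0.09,"rx": 0,"ry": 0,"rz": 0},{"dx": -0.3,"dy": 0,"dz": 0.14,"rx": 0,"ry": 0,"rz": 0},{"dx": -0.4,"dy": 0,"dz": 0.19,"rx": 0,"ry": 0,"rz": 0},{"dx": -0.5,"dy": 0,"dz": 0.23,"rx": 0,"ry": 0,"rz": 0},{"dx": -0.5,"dy": 0,"dz": 0.23,"rx": 0,"ry": 0,"rz": 0}]}}

```text
time: 4.1
eef_pos: [0.4642, -0.0399, 0.0627]
ee_rot: [3.141, 0.437, 1.946]
force: [-0.3, 0.9, 0.3]
grip_width: 0.551
grip_force: 0.4
```

Emit:
{"api": "step_arm", "payload": {"moves": [{"dx": -0.1,"dy": 0,"dz": 0.05,"rx": 0,"ry": 0,"rz": 0},{"dx": -0.2,"dy": 0,"dz": 0.09,"rx": 0,"ry": 0,"rz": 0},{"dx": -0.3,"dy": 0,"dz": 0.14,"rx": 0,"ry": 0,"rz": 0},{"dx": -0.4,"dy": 0,"dz": 0.19,"rx": 0,"ry": 0,"rz": 0},{"dx": -0.5,"dy": 0,"dz": 0.23,"rx": 0,"ry": 0,"rz": 0},{"dx": -0.5,"dy": 0,"dz": 0.23,"rx": 0,"ry": 0,"rz": 0}]}}

```text
time: 4.7
eef_pos: [0.4662, -0.045, 0.0627]
ee_rot: [3.141, 0.437, 1.946]
force: [-0.7, 2.8, -0.3]
grip_width: 0.549
grip_force: 1.0
```

Emit:
{"api": "step_arm", "payload": {"moves": [{"dx": -0.1,"dy": 0,"dz": 0.05,"rx": 0,"ry": 0,"rz": 0},{"dx": -0.2,"dy": 0,"dz": 0.09,"rx": 0,"ry": 0,"rz": 0},{"dx": -0.3,"dy": 0,"dz": 0.14,"rx": 0,"ry": 0,"rz": 0},{"dx": -0.4,"dy": 0,"dz": 0.19,"rx": 0,"ry": 0,"rz": 0},{"dx": -0.5,"dy": 0,"dz": 0.23,"rx": 0,"ry": 0,"rz": 0},{"dx": -0.5,"dy": 0,"dz": 0.23,"rx": 0,"ry": 0,"rz": 0}]}}

```text
time: 5.3
eef_pos: [0.4682, -0.0502, 0.0627]
ee_rot: [3.141, 0.437, 1.946]
force: [-1.6, 2.0, 0.6]
grip_width: 0.551
grip_force: 1.4
```

```bash
cat >> h.py <<'E'
def dpos():
    s=env.state();e=s['eef_pos'][:2]-P;f=s['force'][:2]
    print('t',round(s['time'],2),'d mm',round(-e@U*1e3,2),'lat',round((e[1]*U[0]-e[0]*U[1])*1e3,2),'z',round(s['eef_pos'][2],4),'Fu',round(f@U,2),'Fz',round(s['force'][2],2))
E
python3 - <<'E'
from h import *
dpos()
snap('side','side2');snap('top','top2')
sc=P;over(2,'ov2',sc,-.041,[.482,-.0844])
E
```

```text
t 5.3 d mm 54.79 lat -0.45 z 0.0627 Fu -2.43 Fz 0.63
```

View pics/ov2.png

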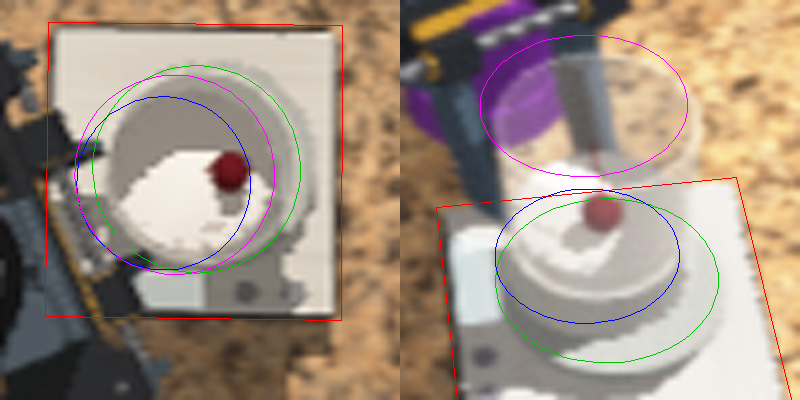

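Contact came at d≈68 mm. The glass is moving towards the pan's centre and the pan has shifted about 6–7 mm with it, so the glass is now slipping. I'll continue slowly.

Emit:
{"api": "step_arm", "payload": {"moves": [{"dx": -0.1,"dy": 0,"dz": 0.05,"rx": 0,"ry": 0,"rz": 0},{"dx": -0.2,"dy": 0,"dz": 0.09,"rx": 0,"ry": 0,"rz": 0},{"dx": -0.3,"dy": 0,"dz": 0.14,"rx": 0,"ry": 0,"rz": 0},{"dx": -0.3,"dy": 0,"dz": 0.14,"rx": 0,"ry": 0,"rz": 0}]}}

```text
time: 5.8
eef_pos: [0.4694, -0.0533, 0.0627]
ee_rot: [3.141, 0.437, 1.946]
force: [-0.4, 2.7, 0.1]
grip_width: 0.553
grip_force: 1.4
```

Emit:
{"api": "step_arm", "payload": {"moves": [{"dx": -0.1,"dy": 0,"dz": 0.05,"rx": 0,"ry": 0,"rz": 0},{"dx": -0.2,"dy": 0,"dz": 0.09,"rx": 0,"ry": 0,"rz": 0},{"dx": -0.3,"dy": 0,"dz": 0.14,"rx": 0,"ry": 0,"rz": 0},{"dx": -0.3,"dy": 0,"dz": 0.14,"rx": 0,"ry": 0,"rz": 0}]}}

```text
time: 6.2
eef_pos: [0.4706, -0.0564, 0.0628]
ee_rot: [3.141, 0.437, 1.946]
force: [-1.6, 2.5, -0.1]
grip_width: 0.551
grip_force: 1.4
```

Emit:
{"api": "step_arm", "payload": {"moves": [{"dx": -0.1,"dy": 0,"dz": 0.05,"rx": 0,"ry": 0,"rz": 0},{"dx": -0.2,"dy": 0,"dz": 0.09,"rx": 0,"ry": 0,"rz": 0},{"dx": -0.2,"dy": 0,"dz": 0.09,"rx": 0,"ry": 0,"rz": 0},{"dx": -0.2,"dy": 0,"dz": 0.09,"rx": 0,"ry": 0,"rz": 0}]}}

```text
time: 6.6
eef_pos: [0.4714, -0.0584, 0.0628]
ee_rot: [3.141, 0.437, 1.946]
force: [-1.8, 3.3, -0.1]
grip_width: 0.55
grip_force: 1.4
```

```bash
python3 - <<'E'
from h import *
dpos()
E
```

```text
t 6.6 d mm 46.01 lat -0.43 z 0.0628 Fu -3.71 Fz -0.08
```

Emit:
{"api": "step_arm", "payload": {"moves": [{"dx": -0.1,"dy": 0,"dz": 0.05,"rx": 0,"ry": 0,"rz": 0},{"dx": -0.2,"dy": 0,"dz": 0.09,"rx": 0,"ry": 0,"rz": 0},{"dx": -0.25,"dy": 0,"dz": 0.12,"rx": 0,"ry": 0,"rz": 0},{"dx": -0.25,"dy": 0,"dz": 0.12,"rx": 0,"ry": 0,"rz": 0}]}}

```text
time: 7.0
eef_pos: [0.4725, -0.061, 0.0628]
ee_rot: [3.141, 0.437, 1.946]
force: [-1.0, 3.6, 1.0]
grip_width: 0.546
grip_force: 1.4
```

Emit:
{"api": "step_arm", "payload": {"moves": [{"dx": 0.1,"dy": 0,"dz": -0.05,"rx": 0,"ry": 0,"rz": 0},{"dx": 0.2,"dy": 0,"dz": -0.09,"rx": 0,"ry": 0,"rz": 0},{"dx": 0.3,"dy": 0,"dz": -0.14,"rx": 0,"ry": 0,"rz": 0},{"dx": 0.4,"dy": 0,"dz": -0.19,"rx": 0,"ry": 0,"rz": 0},{"dx": 0.5,"dy": 0,"dz": -0.23,"rx": 0,"ry": 0,"rz": 0},{"dx": 0.6,"dy": 0,"dz": -0.28,"rx": 0,"ry": 0,"rz": 0},{"dx": 0.7,"dy": 0,"dz": -0.33,"rx": 0,"ry": 0,"rz": 0},{"dx": 0.8,"dy": 0,"dz": -0.37,"rx": 0,"ry": 0,"rz": 0},{"dx": 0.9,"dy": 0,"dz": -0.42,"rx": 0,"ry": 0,"rz": 0},{"dx": 1.0,"dy": 0,"dz": -0.47,"rx": 0,"ry": 0,"rz": 0},{"dx": 1.2,"dy": 0,"dz": -0.56,"rx": 0,"ry": 0,"rz": 0},{"dx": 1.4,"dy": 0,"dz": -0.65,"rx": 0,"ry": 0,"rz": 0}]}}

```text
time: 8.2
eef_pos: [0.4668, -0.0465, 0.0628]
ee_rot: [3.141, 0.437, 1.946]
force: [-0.5, -0.6, -0.5]
grip_width: 0.548
grip_force: 0.0
```

Emit:
{"api": "step_arm", "payload": {"moves": [{"dx": 0.3,"dy": 0,"dz": -0.14,"rx": 0,"ry": 0,"rz": 0},{"dx": 0.6,"dy": 0,"dz": -0.28,"rx": 0,"ry": 0,"rz": 0},{"dx": 1.0,"dy": 0,"dz": -0.47,"rx": 0,"ry": 0,"rz": 0},{"dx": 1.4,"dy": 0,"dz": -0.65,"rx": 0,"ry": 0,"rz": 0},{"dx": 1.4,"dy": 0,"dz": -0.65,"rx": 0,"ry": 0,"rz": 0},{"dx": 1.4,"dy": 0,"dz": -0.65,"rx": 0,"ry": 0,"rz": 0}]}}

```text
time: 8.8
eef_pos: [0.4611, -0.032, 0.0627]
ee_rot: [3.141, 0.437, 1.947]
force: [0.2, 0.2, 0.1]
grip_width: 0.554
grip_force: 0.0
```

```bash
python3 - <<'E'
from h import *
dpos()
snap('side','side3');snap('top','top3')
over(3,'ov3',P,-.041,P)
E
```

```text
t 8.8 d mm 74.31 lat -0.42 z 0.0627 Fu -0.12 Fz 0.14
```

View pics/ov3.png

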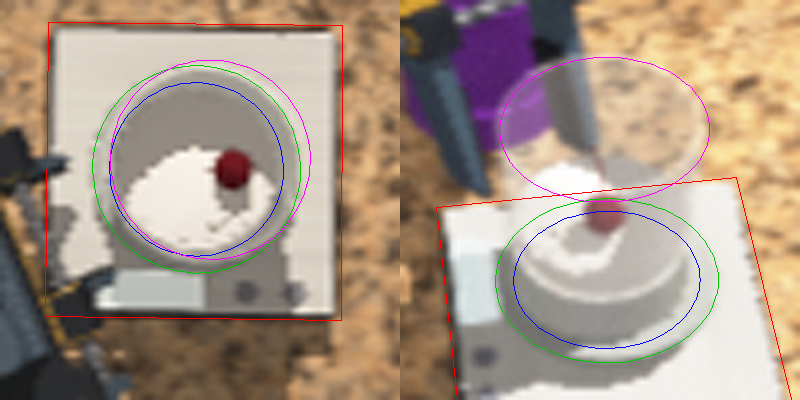

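```bash
cat >> h.py <<'E'
def cherry(n,k,x,y,w,h):
    im=cv2.imread(f'pics/{n}{k}.png').astype(float)[y:y+h,x:x+w]
    wgt=np.clip(im[:,:,2]-1.5*np.maximum(im[:,:,0],im[:,:,1])-10,0,None);Y,X=np.mgrid[:h,:w]
    return back(n,x+(wgt*X).sum()/wgt.sum(),y+(wgt*Y).sum()/wgt.sum(),.11)[:2]
E
python3 - <<'E'
from h import *
for n,a in(('top',(318,208,22,18)),('side',(258,214,24,22))):
    c=[cherry(n,k,*a) for k in(0,2,3)];print(n,np.round((np.array(c)-c[0])*1e3,1))
print((P-[.48199,-.08438])*1e3)
E
```

```text
top [[  0.    0. ]
 [  3.5 -12.4]
 [  4.5 -13.7]]
side [[  0.    0. ]
 [  2.9 -12.4]
 [  3.7 -13.7]]
[  6.51 -16.72]
```

Remaining offset is about 3.5–4 mm in the same direction, with about 1 mm sideways. I'll push again, 3.5 mm deeper, with a small lateral correction.

Emit:
{"api": "step_arm", "payload": {"moves": [{"dx": -0.4,"dy": 0.1,"dz": 0.19,"rx": 0,"ry": 0,"rz": 0},{"dx": -0.8,"dy": 0.1,"dz": 0.37,"rx": 0,"ry": 0,"rz": 0},{"dx": -1.2,"dy": 0.1,"dz": 0.56,"rx": 0,"ry": 0,"rz": 0},{"dx": -1.5,"dy": 0.1,"dz": 0.7,"rx": 0,"ry": 0,"rz": 0},{"dx": -1.65,"dy": 0.1,"dz": 0.77,"rx": 0,"ry": 0,"rz": 0},{"dx": -1.8,"dy": 0.1,"dz": 0.84,"rx": 0,"ry": 0,"rz": 0},{"dx": -1.9,"dy": 0.1,"dz": 0.89,"rx": 0,"ry": 0,"rz": 0},{"dx": -2.0,"dy": 0.1,"dz": 0.93,"rx": 0,"ry": 0,"rz": 0},{"dx": -2.1,"dy": 0.1,"dz": 0.98,"rx": 0,"ry": 0,"rz": 0},{"dx": -2.2,"dy": 0.1,"dz": 1.03,"rx": 0,"ry": 0,"rz": 0},{"dx": -2.3,"dy": 0.1,"dz": 1.07,"rx": 0,"ry": 0,"rz": 0},{"dx": -2.4,"dy": 0.1,"dz": 1.12,"rx": 0,"ry": 0,"rz": 0}]}}

```text
time: 10.1
eef_pos: [0.4717, -0.0564, 0.0627]
ee_rot: [3.141, 0.437, 1.946]
force: [-1.6, 2.1, 0.5]
grip_width: 0.549
grip_force: 0.8
```

Emit:
{"api": "step_arm", "payload": {"moves": [{"dx": -0.1,"dy": 0,"dz": 0.05,"rx": 0,"ry": 0,"rz": 0},{"dx": -0.2,"dy": 0,"dz": 0.09,"rx": 0,"ry": 0,"rz": 0},{"dx": -0.3,"dy": 0,"dz": 0.14,"rx": 0,"ry": 0,"rz": 0},{"dx": -0.4,"dy": 0,"dz": 0.19,"rx": 0,"ry": 0,"rz": 0},{"dx": -0.5,"dy": 0,"dz": 0.23,"rx": 0,"ry": 0,"rz": 0},{"dx": -0.6,"dy": 0,"dz": 0.28,"rx": 0,"ry": 0,"rz": 0},{"dx": -0.7,"dy": 0,"dz": 0.33,"rx": 0,"ry": 0,"rz": 0},{"dx": -0.75,"dy": 0,"dz": 0.35,"rx": 0,"ry": 0,"rz": 0},{"dx": -0.75,"dy": 0,"dz": 0.35,"rx": 0,"ry": 0,"rz": 0}]}}

```text
time: 11.0
eef_pos: [0.4748, -0.0642, 0.0627]
ee_rot: [3.141, 0.437, 1.946]
force: [-1.0, 3.2, 0.6]
grip_width: 0.551
grip_force: 1.4
```

```bash
python3 - <<'E'
from h import *
dpos()
E
```

```text
t 11.0 d mm 39.37 lat 0.63 z 0.0627 Fu -3.34 Fz 0.63
```

Emit:
{"api": "step_arm", "payload": {"moves": [{"dx": 0.1,"dy": 0,"dz": -0.05,"rx": 0,"ry": 0,"rz": 0},{"dx": 0.2,"dy": 0,"dz": -0.09,"rx": 0,"ry": 0,"rz": 0},{"dx": 0.3,"dy": 0,"dz": -0.14,"rx": 0,"ry": 0,"rz": 0},{"dx": 0.4,"dy": 0,"dz": -0.19,"rx": 0,"ry": 0,"rz": 0},{"dx": 0.5,"dy": 0,"dz": -0.23,"rx": 0,"ry": 0,"rz": 0},{"dx": 0.6,"dy": 0,"dz": -0.28,"rx": 0,"ry": 0,"rz": 0},{"dx": 0.7,"dy": 0,"dz": -0.33,"rx": 0,"ry": 0,"rz": 0},{"dx": 0.8,"dy": 0,"dz": -0.37,"rx": 0,"ry": 0,"rz": 0},{"dx": 0.9,"dy": 0,"dz": -0.42,"rx": 0,"ry": 0,"rz": 0},{"dx": 1.0,"dy": 0,"dz": -0.47,"rx": 0,"ry": 0,"rz": 0},{"dx": 1.2,"dy": 0,"dz": -0.56,"rx": 0,"ry": 0,"rz": 0},{"dx": 1.4,"dy": 0,"dz": -0.65,"rx": 0,"ry": 0,"rz": 0}]}}

```text
time: 12.2
eef_pos: [0.4692, -0.0497, 0.0628]
ee_rot: [3.141, 0.437, 1.946]
force: [-0.5, 0.8, -0.2]
grip_width: 0.553
grip_force: 0.0
```

Emit:
{"api": "step_arm", "payload": {"moves": [{"dx": 0.4,"dy": 0,"dz": -0.19,"rx": 0,"ry": 0,"rz": 0},{"dx": 0.8,"dy": 0,"dz": -0.37,"rx": 0,"ry": 0,"rz": 0},{"dx": 1.2,"dy": 0,"dz": -0.56,"rx": 0,"ry": 0,"rz": 0},{"dx": 1.7,"dy": 0,"dz": -0.79,"rx": 0,"ry": 0,"rz": 0},{"dx": 1.7,"dy": 0,"dz": -0.79,"rx": 0,"ry": 0,"rz": 0},{"dx": 1.7,"dy": 0,"dz": -0.79,"rx": 0,"ry": 0,"rz": 0}]}}

```text
time: 12.8
eef_pos: [0.4623, -0.0321, 0.0627]
ee_rot: [3.141, 0.437, 1.947]
force: [0.1, 0.6, -0.2]
grip_width: 0.549
grip_force: 0.0
```

```bash
python3 - <<'E'
from h import *
dpos()
snap('side','side4');snap('top','top4')
for n,a in(('top',(318,208,22,18)),('side',(258,214,24,24))):
    c=[cherry(n,k,*a) for k in(0,3,4)];print(n,np.round((np.array(c)-c[0])*1e3,1))
a=cv2.imread('pics/top4.png')[185:259,288:362]; b=cv2.imread('pics/side4.png')[188:262,235:309]
cv2.imwrite('pics/crop4.png',np.hstack([cv2.resize(x,(400,400),interpolation=3) for x in(a,b)]))
E
```

```text
t 12.8 d mm 73.78 lat 0.59 z 0.0627 Fu -0.47 Fz -0.16
top [[  0.    0. ]
 [  4.5 -13.7]
 [  6.2 -17.5]]
side [[  0.    0. ]
 [  3.7 -13.7]
 [  5.8 -17.7]]
```

View pics/crop4.png

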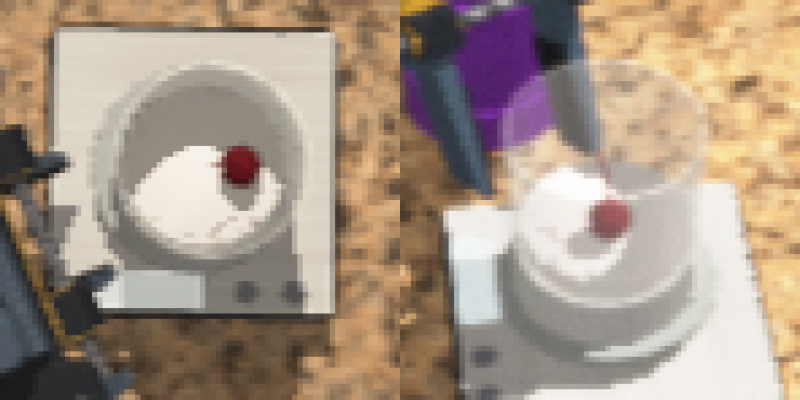

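The glass is centred: in the top view its rim centre is at about (210,160), where it should be for a centred glass, and the pan shows on both sides of the foot in the side view. Now I'll rise clear and hand in.

Emit:
{"api": "step_arm", "payload": {"moves": [{"dx": -1.0,"dy": 0,"dz": -2.2,"rx": 0,"ry": 0,"rz": 0},{"dx": -2.1,"dy": 0,"dz": -4.5,"rx": 0,"ry": 0,"rz": 0},{"dx": -3.2,"dy": 0,"dz": -6.9,"rx": 0,"ry": 0,"rz": 0},{"dx": -4.2,"dy": 0,"dz": -9.1,"rx": 0,"ry": 0,"rz": 0},{"dx": -5.3,"dy": 0,"dz": -11.4,"rx": 0,"ry": 0,"rz": 0},{"dx": -5.3,"dy": 0,"dz": -11.4,"rx": 0,"ry": 0,"rz": 0},{"dx": -5.3,"dy": 0,"dz": -11.4,"rx": 0,"ry": 0,"rz": 0}]}}

```text
time: 13.6
eef_pos: [0.4619, -0.0322, 0.1883]
ee_rot: [3.14, 0.437, 1.945]
force: [0.7, -0.3, -0.8]
grip_width: 0.556
grip_force: 0.0
```

```bash
python3 - <<'E'
from h import *
dpos()
print(env.hand_in())
E
```

```text
t 13.6 d mm 73.82 lat 0.21 z 0.1883 Fu 0.55 Fz -0.78
the job is handed in; nothing more can be done
None
```

The glass now stands on the pan within about 1–2 mm of centre by the camera images, with no overhang; it was slid in two gentle pushes, the gripper is clear, and the job was handed in at about 13.6 s (no verdict was returned).

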